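# Close the filter unit and hold its cover shut

## Task

Get the filter unit closed up for its leak check: first push the loose filter cartridge along the bench into the unit's open mouth until its end flange sits against the housing, and only then, with the cover still up, turn the wing of the quarter-turn fastener until it lines up with the two index ridges on the cover. Then press the cover down fully against its frame and finish while still holding it pressed down, wing lined up and cartridge home. Leave the timer, the petri dish and the beaker where they are.

Things in the scene. Friction and masses are not known exactly. Their poses are not given: they have to be found in the camera images.
- filter_unit: White housing fixed on the bench, 130 x 130 mm, 44 mm high, with a 116 mm square black frame on top up to z = 50 mm. Origin: centre of its underside on the bench; z up. Its mouth, 68 mm wide and 36 mm high, floor = the bench, is in its +y face (65 mm from the origin). Stands still when pushed.
- flange_home (a point): Where the centre of the cartridge's flange lies when the cartridge is fully home; fixed to the filter unit, same axes, 69 mm from its origin along its +y, 21 mm above the bench. The cartridge goes in along this point's -y direction.
- flange (a point): Centre of the grey end flange of the loose cartridge, which stands before the mouth (0.25 kg, slides easily, friction about 0.35). Flange: 84 mm wide (x), 8 mm thick (y), 42 mm high (z); push its flat outer face, which looks to +y. The white body, 60 mm wide, 30 mm high, runs 76 mm from it to -y; its last 24 mm taper to 40 mm wide. The flange is wider than the mouth and stops against the housing.
- cover (a joint): Height of the cover in m: 0 = up on its springs (8 mm gap to the frame), 0.008 = pressed down against the frame. The springs push it back up: 3 N to start, about 7 N when fully down. It can go down only when the fastener is lined up; otherwise the fastener's cross pin strikes the edges of its slot after about 1 mm.
- cover_top (a point): Centre of the upper face of the grey cover, a 112 mm square plate 6 mm thick lying over the frame; z up, axes as the filter unit. 64 mm above the bench when up, 56 mm when down. Two dark steel index ridges, 22 mm long, 5 mm wide and 2.5 mm high, lie on it along its x axis, centred 36 mm either side of the middle.
- fastener (a joint): Angle of the quarter-turn fastener in rad, counter-clockwise positive seen from above; 0 = the wing lies along the two index ridges (x axis of the filter unit), cross pin lined up with its slot. No stop or click at 0 (turns from -0.6 to 1.7); stays where it is left (friction 0.03 N m). It starts between 0.6 and 1.4.
- wing (a point): Centre of the fastener's upright steel wing, on the fastener's vertical axis over the middle of the cover and going up and down with it: 38 mm long (x, turns with the fastener), 9 mm thick (y), 24 mm high (z). Its underside is on a 30 mm round boss 5 mm above the cover's face, its top is 29 mm above the cover's face. The clear space beside it down to the cover is free for fingers.
- timer: Bystander: white lab timer with three buttons, 62 x 66 x 18 mm; origin at the centre of its underside.
- petri_dish: Bystander: flat round dish, 62 mm across, 15 mm high; origin at the centre of its underside.
- beaker: Bystander: clear beaker, 65 mm across, 85 mm high; origin at the centre of its underside.
There are look-alikes about, which are no part of the job. What is shaped like the part that bears flange but red is not meant.

How it is judged (in metres and radians):
On the way, in this order (a step that is already met when the one before it is completed fails the run):
1. the cartridge is fully home, its flange against the housing, with the cover up (y of flange in the frame of flange_home below 0.004 m and x of flange in the frame of flange_home between -0.006 and 0.006 m and angle between the y axis of flange and the y axis of flange_home, either way round below 0.08 rad and angle between flange's own z axis and vertical below 0.1 rad and value of joint cover below 0.003 m), for 0.2 s.
2. the fastener's wing is lined up with the index ridges, cover still up (all of step 1 and value of joint fastener between -0.2 and 0.2 rad), for 0.2 s.
3. the cover is pressed down against its frame (value of joint cover above 0.0065 m and value of joint fastener between -0.2 and 0.2 rad and y of flange in the frame of flange_home below 0.004 m and x of flange in the frame of flange_home between -0.006 and 0.006 m and angle between the y axis of flange and the y axis of flange_home, either way round below 0.08 rad and angle between flange's own z axis and vertical below 0.1 rad), for 0.3 s.
At the end, for the whole second after the job is handed in: The robot is still pressing the cover with more than 3 N and holds it down against the frame (at least 6.5 of its 8 mm travel), the wing is within 0.2 rad of the index ridges, and the cartridge is home: flange within 4 mm of the housing, within 6 mm sideways, square within 0.08 rad (all of step 3 and contact force between any of the fingers, the arm and cover above 3 N); the arm keeps its last pose, push and grip.
It fails at once if the timer is moved more than 20 mm (distance of timer from where it was at the start of the episode above 0.02 m).
It fails at once if the petri dish is moved more than 20 mm (distance of petri_dish from where it was at the start of the episode above 0.02 m).
It fails at once if the beaker is moved more than 20 mm (distance of beaker from where it was at the start of the episode above 0.02 m).
It also fails if it takes over 51 s, if anything falls off the work surface, if the arm or the gripper's body presses on something with over 40 N, if the wrist force passes 120 N, or if a joint passes its speed limit or range.

## Robot

A 7-joint arm with a two-finger parallel gripper is mounted at the origin on a cart in front of the work surface, level with it; the furniture and walls round the work are solid. World frame = base frame: x ahead of the robot, y to its left, z up, the work surface at z = 0. Lengths are in mm, angles in rad, forces in N, time in s.
With the tool pointing down it reaches from about 425 to 875 mm from the base axis. Payload 4.7 kg.
Tool frame: the origin (TCP) lies at the very end of the fingers, on their centre line; the grasp point (between the pads) lies 19 mm behind it (arm.hold_point_z is the distance from the TCP to the grasp point, in mm); z points along the fingers, y is the line along which they close (so a half turn about z gives the same grasp; the last joint's range is limited). The gripper opens to 87 mm and grips with 3 to 60 N. Pads are 19 mm wide; open, the fingers measure 117 mm over their backs; the gripper's body (75 mm by 190 mm) begins 51 mm behind the grasp point.
Start: joints at [1.283, 0.321, -0.07, 1.45, 0.023, 1.371, -0.057], TCP at [193.185, -620.649, 222.587] pointing down, gripper open.
Joint ranges: [-2.86, 2.86], [-0.3, 2.09], [-1.38, 1.24], [0.06, 2.45], [-1.56, 4.7], [0.09, 2.05], [-2.69, 2.69]. Speed limits (rad/s): [2.57, 2.57, 3.14, 3.14, 3.14, 3.14, 3.14].

## Interface

Orientations are given as a 3x3 rotation matrix whose columns are the frame's x, y, z axes.
In Python, from station import arm, eyes gives the robot as it stands. The module is installed in compiled form; this text tells all that it offers.
- The arm moves only by the shell command python3 -m pendant 'ROWS' [FORCE]. ROWS is JSON, a list of rows, each an object with "gripper": the opening in per cent of the stroke, from 0 (shut) to 100 (fully open); "delta_pos": the shift along the tool's x, y, z in mm, a list of three; "twist": the turn, a rotation vector about the tool's x, y, z in rad, a list of three. In form: [{"gripper": gripper, "delta_pos": [x, y, z], "twist": [ax, ay, az]}, ...]. A call has 1 to 10 rows; each row is the pose to reach, as a shift and turn from the pose commanded when the call began, along the tool's axes at that moment; what a row does not reach only later rows make up. A row lasts 1/12 s, in which the tool goes at most 41.7 mm and 7.16 degrees, less where a joint would pass 70% of its speed; a pose out of reach is approached as far as the arm can. A call with a gripper value outside its range is refused whole. The fingers move at their own pace and stop on an object; FORCE is the grip in N (left out, the last holds). Time passes only in rows, so rows that repeat a pose let the fingers close. It gives the time, the measured TCP pose, the force, the opening and the grip force at its end, in the units of the state.
- arm.read_state(): the state, without advancing time (a new reading comes with each control period).
- eyes.snapshot(name): name is "side" or "top"; returns a dict with "frame" (480x640x3 uint8, red, green, blue), "range_z" (480x640 float32, mm along the optical axis (not along the pixel's ray), 0 where there is no reading), "camera_matrix" (3x3 intrinsics, pixels), "pose" (4x4, takes a point from camera to world coordinates). Camera axes: x right, y up, looking along -z (the intrinsics and any distortion apply to the point x, -y, -z); pixel columns grow to the right and rows downward; lengths in mm; the calibration is good to about 2 mm. A picture is of the moment at which its call begins.
- arm.close_job(): hands the job in; it is judged then, once.
The state is a dict: "time_s": time; "qpos": joint angles; "qvel": joint speeds; "joint_torque": joint torques, N m; "position": TCP position; "tool_rot": TCP orientation; "ft_force": force on the tool from outside, world axes, zero at the start; "torque": the same for the moment, N m; "opening": finger opening in mm; "gripper_force": force on a finger pad.
Only numpy, scipy, OpenCV 4.12 (cv2) and the standard library are available. Lean on these libraries where they do the work, as an engineer would, in place of code of your own. Each camera call takes 0.05 s, during which the arm holds its last target. There are 200 camera calls.

## Working session

There is one attempt and no reset: what is moved stays moved. The work goes in short steps, Python scripts to look and compute and a shell command to move; the robot and the scene stay as the last step left them, time stands still between calls to the robot, and variables do not carry over. Pictures are saved under pics/ and viewed, at most 10 in all, crops included, and the job is handed in when it is done.

```bash
mkdir -p pics
cat > h.py <<'E'
import numpy as np, cv2
from station import arm, eyes
def snap(n,f=None):
    s=eyes.snapshot(n)
    if f: cv2.imwrite('pics/'+f,s['frame'][:,:,::-1])
    return s
def pts(s):
    K=s['camera_matrix'];d=s['range_z'];v,u=np.mgrid[0:480,0:640]
    x=(u-K[0,2])/K[0,0]*d;y=(v-K[1,2])/K[1,1]*d
    P=np.stack([x,-y,-d],-1)
    return P@s['pose'][:3,:3].T+s['pose'][:3,3]
E
python3 - <<'E'
from h import *
for n in('top','side'):
    s=snap(n,n+'1.png');np.savez('pics/'+n+'1.npz',**s);print(s['pose'].round(2).tolist(),s['camera_matrix'].tolist(),[k for k in s])
st=arm.read_state();print(st['time_s'],st['position'],np.round(st['tool_rot'],3),st['ft_force'],st['opening'])
E
```

```text
[[-0.03, 1.0, -0.05, 482.87], [-1.0, -0.03, 0.01, 110.35], [0.01, 0.05, 1.0, 1097.08], [0.0, 0.0, 0.0, 1.0]] [[522.2244172936134, 0.0, 320.401372994048], [0.0, 522.2244172936134, 239.2950195218247], [0.0, 0.0, 1.0]] ['frame', 'range_z', 'camera_matrix', 'pose']
[[-0.99, -0.06, 0.08, 606.67], [0.1, -0.63, 0.77, 905.71], [0.0, 0.78, 0.63, 714.43], [0.0, 0.0, 0.0, 1.0]] [[565.7483260927598, 0.0, 323.2368309686188], [0.0, 565.7483260927598, 244.29669152552756], [0.0, 0.0, 1.0]] ['frame', 'range_z', 'camera_matrix', 'pose']
0.1 [ 193.01046011 -620.16997422  221.57152307] [[ 0.955  0.297 -0.001]
 [ 0.297 -0.955  0.002]
 [-0.    -0.002 -1.   ]] [ 0.44358423 -0.49647301  0.43601259] 86.93281762407652
```

View pics/top1.png

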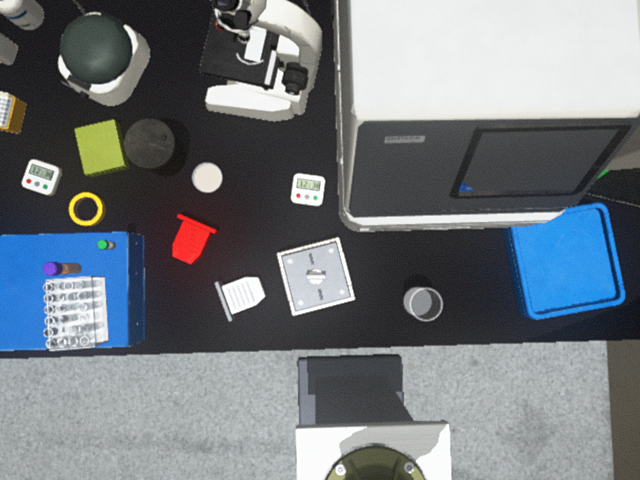

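View pics/side1.png

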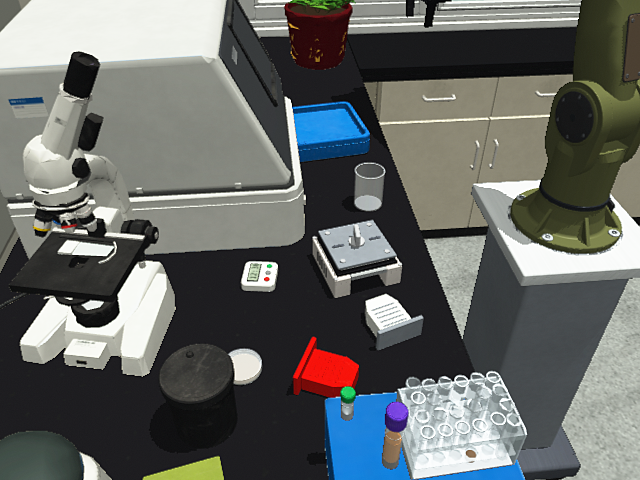

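The top view shows the unit at about (316,277) with its mouth to the left. The grey-flanged cartridge has its flange at about (224,301) and its body to the right. The red look-alike is at (192,238), the petri dish at (207,178), the timer at (308,190) and the beaker at (423,303). The wing at (316,277) lies roughly across the ridges.

```bash
cat > m.py <<'E'
from h import *
def rect(P,m,zlo,zhi,box,nm):
    q=(P[...,2]>zlo)&(P[...,2]<zhi)&m
    v,u=np.mgrid[0:480,0:640]
    q&=(u>box[0])&(u<box[1])&(v>box[2])&(v<box[3])
    n,l,st,c=cv2.connectedComponentsWithStats(q.astype(np.uint8))
    q=l==1+np.argmax(st[1:,4])
    p=P[q];r=cv2.minAreaRect(p[:,:2].astype(np.float32))
    print(nm,len(p),'c',np.round(r[0],1),'size',np.round(r[1],1),'ang',round(r[2],1),'z',np.median(p[:,2]).round(1),'mean',p.mean(0).round(1));return p
def run(s):
    P=pts(s);T=np.ones((480,640),bool)
    rect(P,T,57,69,(265,370,225,325),'cover')
    w=rect(P,T,78,110,(295,340,255,300),'wing')
    rect(P,T,34,50,(200,245,270,330),'flange')
    rect(P,T,20,34,(210,275,265,330),'body')
    rect(P,T,40,69,(265,370,225,325),'unit')
    # ridges: dark pixels at cover height
    g=cv2.cvtColor(s['frame'],cv2.COLOR_RGB2GRAY)
    return P,g
if __name__=='__main__':
    s=dict(np.load('pics/top1.npz'));P,g=run(s)
    c=s['frame'][225:325,200:370,::-1]
    cv2.imwrite('pics/crop1.png',cv2.resize(c,None,fx=4.7,fy=4.7,interpolation=cv2.INTER_CUBIC))
    for n,(u,v) in dict(bk=(423,303),tm=(308,190),pd=(207,178)).items(): print(n,P[v,u].round())
E
python3 m.py
```

```text
cover 3022 c [461.5 110.2] size [112.2 112.1] ang 13.0 z 64.4 mean [461.4 110.2  64.4]
wing 78 c [461.7 110.3] size [36.5  5.9] ang 88.4 z 92.8 mean [461.7 110.1  93.1]
flange 192 c [416.5 297.3] size [83.8  8.8] ang 18.9 z 42.0 mean [416.  296.6  41.8]
body 1043 c [429.3 257.7] size [80.4 76.9] ang 19.0 z 30.5 mean [429.2 259.8  30.4]
unit 3943 c [461.5 110.3] size [129.8 130.1] ang 12.9 z 63.6 mean [461.7 110.2  59.9]
bk [ 398. -112.    6.]
tm [640. 121.  14.]
pd [671. 331.  14.]
```

View pics/crop1.png

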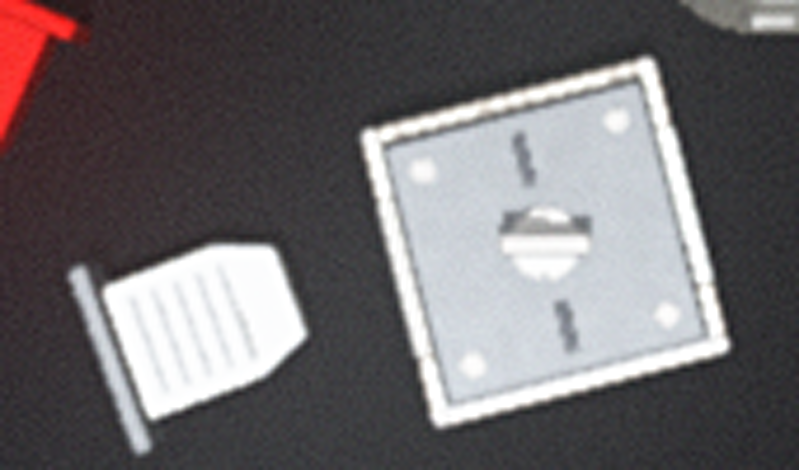

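The depth data fits the given sizes: cover 112 mm at z 64, flange 84 x 9 mm at z 42, and wing top at z 93. The unit is centred at (461.6, 110.3) with yaw 13°, and the cartridge yaw is 19°. The wing is at about +75–77° to the ridges (1.3 rad). Next is moving the arm round in stages.

```bash
cat > go.py <<'E'
import sys
from h import *
U=np.array([461.6,110.3]);a=np.deg2rad(13)
ex=np.array([np.cos(a),np.sin(a)]);ey=np.array([-ex[1],ex[0]])
def plan(x,y,z,yaw):
    st=arm.read_state();R=np.array(st['tool_rot'])
    d=R.T@(np.array([x,y,z])-st['position'])
    c,s=np.cos(np.deg2rad(yaw)),np.sin(np.deg2rad(yaw))
    T=np.array([[c,s,0],[s,-c,0],[0,0,-1.]])   # tool x at world yaw
    tw=cv2.Rodrigues(R.T@T)[0].ravel()
    print('target',np.round([x,y,z],1),'yaw',yaw,'delta',d.round(1),'twist',tw.round(3))
if __name__=='__main__':
    v=[float(k) for k in sys.argv[2:]]
    if sys.argv[1]=='u': p=U+v[0]*ex+v[1]*ey; plan(p[0],p[1],v[2],13+v[3])
    else: plan(*v)
    st=arm.read_state();print('t',st['time_s'],np.round(st['position'],1),'F',np.round(st['ft_force'],1),'open',round(st['opening'],1),np.round(st['qpos'],2))
E
python3 go.py w 460 -150 222 60
```

```text
target [ 460. -150.  222.] yaw 60.0 delta [ 3.947e+02 -3.696e+02  2.000e-01] twist [-0.002 -0.001 -0.745]
t 0.1 [ 193.  -620.2  221.6] F [ 0.4 -0.5  0.4] open 86.9 [ 1.28  0.32 -0.07  1.45  0.02  1.37 -0.06]
```

```bash
python3 -m pendant '[{"gripper":45,"delta_pos":[395,-370,0],"twist":[0,0,-0.745]},{"gripper":45,"delta_pos":[395,-370,0],"twist":[0,0,-0.745]},{"gripper":45,"delta_pos":[395,-370,0],"twist":[0,0,-0.745]},{"gripper":45,"delta_pos":[395,-370,0],"twist":[0,0,-0.745]},{"gripper":45,"delta_pos":[395,-370,0],"twist":[0,0,-0.745]},{"gripper":45,"delta_pos":[395,-370,0],"twist":[0,0,-0.745]},{"gripper":45,"delta_pos":[395,-370,0],"twist":[0,0,-0.745]},{"gripper":45,"delta_pos":[395,-370,0],"twist":[0,0,-0.745]},{"gripper":45,"delta_pos":[395,-370,0],"twist":[0,0,-0.745]},{"gripper":45,"delta_pos":[395,-370,0],"twist":[0,0,-0.745]}]'; python3 go.py w 420 130 222 80;  python3 go.py w 396 340 222 109
```

```text
time_s: 0.93
position: [399.2, -256.3, 222.3]
tool_rot: [[0.501, 0.866, -0.0], [0.866, -0.501, -0.0], [-0.001, -0.0, -1.0]]
ft_force: [1.4, 0.0, -0.3]
opening: 40.0
gripper_force: 0.0
target [420. 130. 222.] yaw 80.0 delta [ 3.448e+02 -1.753e+02  2.000e-01] twist [-0.     0.001 -0.35 ]
t 0.9333 [ 399.2 -256.3  222.3] F [ 1.4  0.  -0.3] open 40.0 [ 0.98 -0.04 -0.45  1.85 -0.02  1.32  0.01]
target [396. 340. 222.] yaw 109.0 delta [ 5.146e+02 -3.012e+02  1.000e-01] twist [-0.     0.    -0.856]
t 0.9333 [ 399.2 -256.3  222.3] F [ 1.4  0.  -0.3] open 40.0 [ 0.98 -0.04 -0.45  1.85 -0.02  1.32  0.01]
```

```bash
python3 -m pendant '[{"gripper":45,"delta_pos":[120,0,0],"twist":[0,0,-0.1]},{"gripper":45,"delta_pos":[120,0,0],"twist":[0,0,-0.2]},{"gripper":45,"delta_pos":[120,0,0],"twist":[0,0,-0.35]},{"gripper":45,"delta_pos":[345,-160,0],"twist":[0,0,-0.45]},{"gripper":45,"delta_pos":[345,-160,0],"twist":[0,0,-0.55]},{"gripper":45,"delta_pos":[345,-160,0],"twist":[0,0,-0.65]},{"gripper":45,"delta_pos":[345,-160,0],"twist":[0,0,-0.75]},{"gripper":45,"delta_pos":[345,-160,0],"twist":[0,0,-0.856]},{"gripper":45,"delta_pos":[345,-160,0],"twist":[0,0,-0.856]},{"gripper":45,"delta_pos":[345,-160,0],"twist":[0,0,-0.856]}]'; python3 go.py w 397 346 200 109;  python3 go.py w 397 346 14 109
```

```text
time_s: 1.77
position: [431.6, 125.2, 222.6]
tool_rot: [[-0.331, 0.944, 0.0], [0.944, 0.331, 0.0], [0.0, 0.0, -1.0]]
ft_force: [1.3, 0.1, 0.1]
opening: 38.8
gripper_force: 0.0
target [397. 346. 200.] yaw 109.0 delta [219.8  40.4  22.6] twist [ 0.    -0.     0.005]
t 1.7667 [431.6 125.2 222.6] F [1.3 0.1 0.1] open 38.8 [ 0.6  -0.12 -0.86  1.89 -0.1   1.33  0.1 ]
target [397. 346.  14.] yaw 109.0 delta [219.8  40.3 208.6] twist [ 0.    -0.     0.005]
t 1.7667 [431.6 125.2 222.6] F [1.3 0.1 0.1] open 38.8 [ 0.6  -0.12 -0.86  1.89 -0.1   1.33  0.1 ]
```

```bash
python3 -m pendant '[{"gripper":45,"delta_pos":[220,40,22],"twist":[0,0,0]},{"gripper":45,"delta_pos":[220,40,22],"twist":[0,0,0]},{"gripper":45,"delta_pos":[220,40,22],"twist":[0,0,0]},{"gripper":45,"delta_pos":[220,40,22],"twist":[0,0,0]},{"gripper":45,"delta_pos":[220,40,60],"twist":[0,0,0]},{"gripper":45,"delta_pos":[220,40,100],"twist":[0,0,0]},{"gripper":45,"delta_pos":[220,40,140],"twist":[0,0,0]},{"gripper":45,"delta_pos":[220,40,180],"twist":[0,0,0]},{"gripper":45,"delta_pos":[220,40,209],"twist":[0,0,0]},{"gripper":45,"delta_pos":[220,40,209],"twist":[0,0,0]}]'; python3 go.py w 404.5 332 14 109;  python3 go.py u 0 83 14 90; python3 go.py u 0 163 14 90
```

```text
time_s: 2.6
position: [394.1, 337.7, 6.4]
tool_rot: [[-0.327, 0.945, -0.011], [0.945, 0.327, -0.007], [-0.003, -0.013, -1.0]]
ft_force: [-0.9, -1.6, -0.5]
opening: 39.2
gripper_force: 0.0
target [404.5 332.   14. ] yaw 109.0 delta [-8.8  7.9 -7.7] twist [-0.013  0.003  0.002]
t 2.6 [394.1 337.7   6.4] F [-0.9 -1.6 -0.5] open 39.2 [ 0.09  0.46 -0.99  1.96  0.46  0.98 -0.78]
target [442.9 191.2  14. ] yaw 103.0 delta [-154.5   -1.9   -7.1] twist [-0.013  0.003  0.106]
t 2.6 [394.1 337.7   6.4] F [-0.9 -1.6 -0.5] open 39.2 [ 0.09  0.46 -0.99  1.96  0.46  0.98 -0.78]
target [424.9 269.1  14. ] yaw 103.0 delta [-74.9   6.6  -7.5] twist [-0.013  0.003  0.106]
t 2.6 [394.1 337.7   6.4] F [-0.9 -1.6 -0.5] open 39.2 [ 0.09  0.46 -0.99  1.96  0.46  0.98 -0.78]
```

```bash
python3 -m pendant '[{"gripper":45,"delta_pos":[0,0,0],"twist":[0,0,0]},{"gripper":45,"delta_pos":[0,0,0],"twist":[0,0,0]}]'; python3 go.py w 412 311 16 109;  python3 go.py u 0 83 16 90; python3 go.py u -0 163 16 90
```

```text
time_s: 2.77
position: [399.6, 342.4, 14.9]
tool_rot: [[-0.326, 0.945, 0.001], [0.945, 0.326, 0.001], [0.001, 0.001, -1.0]]
ft_force: [0.2, -0.5, 0.3]
opening: 39.2
gripper_force: 0.0
target [412. 311.  16.] yaw 109.0 delta [-33.7   1.5  -1.1] twist [ 0.001 -0.001  0.001]
t 2.7667 [399.6 342.4  14.9] F [ 0.2 -0.5  0.3] open 39.2 [ 0.1   0.45 -0.99  1.95  0.45  0.99 -0.78]
target [442.9 191.2  16. ] yaw 103.0 delta [-157.1   -8.4   -1.2] twist [ 0.001 -0.001  0.105]
t 2.7667 [399.6 342.4  14.9] F [ 0.2 -0.5  0.3] open 39.2 [ 0.1   0.45 -0.99  1.95  0.45  0.99 -0.78]
target [424.9 269.1  16. ] yaw 103.0 delta [-77.5   0.   -1.1] twist [ 0.001 -0.001  0.105]
t 2.7667 [399.6 342.4  14.9] F [ 0.2 -0.5  0.3] open 39.2 [ 0.1   0.45 -0.99  1.95  0.45  0.99 -0.78]
```

```bash
python3 -m pendant '[{"gripper":45,"delta_pos":[-15,1,0],"twist":[0,0,0]},{"gripper":45,"delta_pos":[-28,2,0],"twist":[0,0,0]},{"gripper":45,"delta_pos":[-35,2,0],"twist":[0,0,0]},{"gripper":45,"delta_pos":[-42,2,0],"twist":[0,0,0.017]},{"gripper":45,"delta_pos":[-49,2,0],"twist":[0,0,0.035]},{"gripper":45,"delta_pos":[-56,2,0],"twist":[0,0,0.053]},{"gripper":45,"delta_pos":[-63,1,0],"twist":[0,0,0.07]},{"gripper":45,"delta_pos":[-70,1,0],"twist":[0,0,0.088]},{"gripper":45,"delta_pos":[-75,0,0],"twist":[0,0,0.105]},{"gripper":45,"delta_pos":[-75,0,0],"twist":[0,0,0.105]}]'
python3 - <<'E'
from m import *
s=snap('top','top2.png');P=pts(s);T=np.ones((480,640),bool)
rect(P,T,34,50,(200,300,260,330),'flange');rect(P,T,26,33,(210,290,255,330),'body')
s=snap('side','side2.png')
E
python3 go.py u 0 83 16 90
```

```text
time_s: 3.6
position: [423.7, 268.7, 13.2]
tool_rot: [[-0.222, 0.975, -0.0], [0.975, 0.222, -0.002], [-0.002, -0.001, -1.0]]
ft_force: [-0.1, 0.5, 0.7]
opening: 39.1
gripper_force: 0.0
flange 213 c [440.3 165.1] size [112.6  15.1] ang 14.1 z 44.5 mean [435.7 166.7  44.6]
body 846 c [434.6 211.7] size [59.7 71.8] ang 12.4 z 30.4 mean [434.5 212.7  30.2]
target [442.9 191.2  16. ] yaw 103.0 delta [-80.9   1.5  -2.7] twist [-0.001  0.001 -0.001]
t 3.7 [423.3 269.6  13.2] F [ 0.2  1.  -0.1] open 39.2 [ 0.25  0.39 -0.99  2.    0.4   0.96 -0.71]
```

View pics/side2.png

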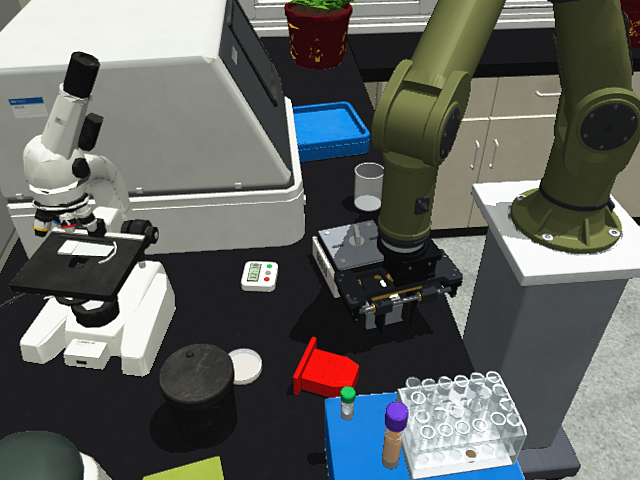

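```bash
python3 -m pendant '[{"gripper":45,"delta_pos":[-5,2,-2],"twist":[0,0,0]},{"gripper":45,"delta_pos":[-12,3,-2],"twist":[0,0,0]},{"gripper":45,"delta_pos":[-20,4,-2],"twist":[0,0,0]},{"gripper":45,"delta_pos":[-28,4,-2],"twist":[0,0,0]},{"gripper":45,"delta_pos":[-36,4,-2],"twist":[0,0,0]},{"gripper":45,"delta_pos":[-44,4,-2],"twist":[0,0,0]},{"gripper":45,"delta_pos":[-52,4,-2],"twist":[0,0,0]},{"gripper":45,"delta_pos":[-59,4,-2],"twist":[0,0,0]},{"gripper":45,"delta_pos":[-65,4,-2],"twist":[0,0,0]},{"gripper":45,"delta_pos":[-68,4,-2],"twist":[0,0,0]}]'; python3 go.py u 0 83 14 90
```

```text
time_s: 4.53
position: [442.9, 203.9, 15.4]
tool_rot: [[-0.224, 0.975, -0.0], [0.975, 0.224, -0.001], [-0.001, -0.0, -1.0]]
ft_force: [-0.3, 2.9, 0.2]
opening: 39.7
gripper_force: 0.7
target [442.9 191.2  14. ] yaw 103.0 delta [-12.4  -2.9   1.4] twist [-0.     0.001 -0.001]
t 4.5333 [442.9 203.9  15.4] F [-0.3  2.9  0.2] open 39.7 [ 0.41  0.35 -0.99  2.03  0.36  0.94 -0.55]
```

```bash
python3 -m pendant '[{"gripper":45,"delta_pos":[-4,0,0],"twist":[0,0,0]},{"gripper":45,"delta_pos":[-8,0,0],"twist":[0,0,0]},{"gripper":45,"delta_pos":[-11,0,0],"twist":[0,0,0]},{"gripper":45,"delta_pos":[-14,0,0],"twist":[0,0,0]},{"gripper":45,"delta_pos":[-16,0,0],"twist":[0,0,0]},{"gripper":45,"delta_pos":[-16,0,0],"twist":[0,0,0]}]'; python3 go.py u 0 83 14 90
```

```text
time_s: 5.03
position: [445.7, 191.3, 15.5]
tool_rot: [[-0.225, 0.974, -0.0], [0.974, 0.225, 0.003], [0.003, 0.0, -1.0]]
ft_force: [-1.1, 5.6, -1.4]
opening: 39.4
gripper_force: 2.6
target [442.9 191.2  14. ] yaw 103.0 delta [ 0.5 -2.8  1.5] twist [ 0.    -0.003  0.   ]
t 5.0333 [445.7 191.3  15.5] F [-1.1  5.6 -1.4] open 39.4 [ 0.44  0.34 -0.99  2.04  0.35  0.94 -0.51]
```

```bash
python3 -m pendant '[{"gripper":45,"delta_pos":[-3,0,0],"twist":[0,0,0]},{"gripper":45,"delta_pos":[-5,0,0],"twist":[0,0,0]},{"gripper":45,"delta_pos":[-5,0,0],"twist":[0,0,0]}]'; python3 go.py u 0 83 14 90
```

```text
time_s: 5.28
position: [445.8, 191.3, 15.7]
tool_rot: [[-0.227, 0.974, -0.001], [0.974, 0.227, 0.01], [0.01, 0.002, -1.0]]
ft_force: [-2.1, 14.9, -5.7]
opening: 39.6
gripper_force: 7.6
target [442.9 191.2  14. ] yaw 103.0 delta [ 0.5 -2.8  1.7] twist [ 0.002 -0.01   0.002]
t 5.2833 [445.8 191.3  15.7] F [-2.1 14.9 -5.7] open 39.6 [ 0.45  0.34 -1.    2.04  0.35  0.93 -0.5 ]
```

The cartridge has stopped at the predicted depth and the force is rising, so it is home. Backing off and checking.

```bash
python3 -m pendant '[{"gripper":45,"delta_pos":[5,0,0],"twist":[0,0,0]},{"gripper":45,"delta_pos":[20,0,0],"twist":[0,0,0]},{"gripper":45,"delta_pos":[60,0,-5],"twist":[0,0,0]},{"gripper":45,"delta_pos":[95,0,-30],"twist":[0,0,0]},{"gripper":35,"delta_pos":[130,0,-60],"twist":[0,0,0]},{"gripper":35,"delta_pos":[150,0,-95],"twist":[0,0,0]},{"gripper":35,"delta_pos":[150,0,-130],"twist":[0,0,0]},{"gripper":35,"delta_pos":[150,0,-135],"twist":[0,0,0]},{"gripper":35,"delta_pos":[150,0,-135],"twist":[0,0,0]}]'
python3 - <<'E'
from m import *
s=snap('top','top3.png');P=pts(s);T=np.ones((480,640),bool)
from go import U,ex,ey
p=rect(P,T,36,43.5,(230,300,230,330),'flange')
d=p[:,:2]-U;print((d@ex).min(),(d@ex).max(),(d@ey).min(),(d@ey).max())
rect(P,T,57,69,(265,370,225,325),'cover')
rect(P,T,78,110,(295,340,255,300),'wing')
c=s['frame'][225:325,200:370,::-1]
cv2.imwrite('pics/crop3.png',cv2.resize(c,None,fx=4.7,fy=4.7,interpolation=cv2.INTER_CUBIC))
E
python3 go.py u 0 0 110 75
```

```text
time_s: 6.03
position: [415.2, 332.1, 153.1]
tool_rot: [[-0.226, 0.974, 0.005], [0.974, 0.226, 0.001], [-0.0, 0.005, -1.0]]
ft_force: [0.5, 0.4, -0.9]
opening: 30.7
gripper_force: 0.0
flange 69 c [428.4 170.6] size [46.3 13.8] ang 12.1 z 41.5 mean [428.  172.7  41.3]
-41.896610359561315 4.489540944748269 59.27756000455639 73.2739589262254
cover 3023 c [461.5 110.3] size [112.  111.9] ang 12.8 z 64.3 mean [461.2 110.3  64.3]
wing 78 c [461.7 110.4] size [36.5  5.9] ang 88.4 z 93.3 mean [461.7 110.2  93.3]
target [461.6 110.3 110. ] yaw 88.0 delta [-224.9   -3.6   41.3] twist [0.002 0.001 0.261]
t 6.0833 [414.5 330.3 151. ] F [ 0.1 -0.2 -0.5] open 30.5 [ 0.25  0.27 -1.1   1.81  0.25  1.21 -0.7 ]
```

View pics/crop3.png

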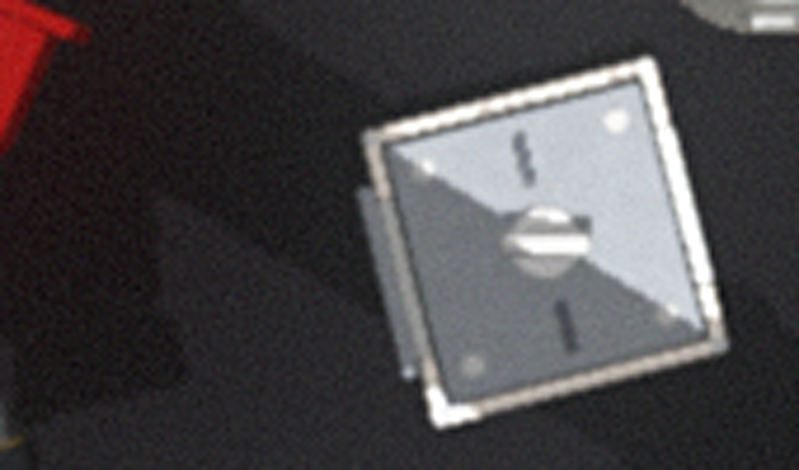

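The crop shows the flange flat against the left housing face, around (385,285). Its outer face is at y'≈73 and its end at x'≈-42, so it is home and centred. The cover is still up at z 64, and the wing is unchanged at 88.4° in world. Next I go over the wing.

```bash
python3 -m pendant '[{"gripper":35,"delta_pos":[-40,0,0],"twist":[0,0,0.1]},{"gripper":35,"delta_pos":[-80,-1,0],"twist":[0,0,0.2]},{"gripper":35,"delta_pos":[-120,-2,10],"twist":[0,0,0.26]},{"gripper":35,"delta_pos":[-160,-3,20],"twist":[0,0,0.26]},{"gripper":35,"delta_pos":[-195,-4,30],"twist":[0,0,0.26]},{"gripper":35,"delta_pos":[-225,-4,30],"twist":[0,0,0.26]},{"gripper":35,"delta_pos":[-225,-4,30],"twist":[0,0,0.26]},{"gripper":35,"delta_pos":[-225,-4,30],"twist":[0,0,0.26]},{"gripper":35,"delta_pos":[-225,-4,30],"twist":[0,0,0.26]}]'; python3 go.py u 0 0 73 75.4
```

```text
time_s: 6.83
position: [459.5, 110.5, 119.5]
tool_rot: [[0.034, 0.999, -0.002], [0.999, -0.034, 0.0], [0.0, -0.002, -1.0]]
ft_force: [0.3, 0.4, 0.2]
opening: 30.6
gripper_force: 0.0
target [461.6 110.3  73. ] yaw 88.4 delta [-0.2  2.2 46.5] twist [-0.002 -0.    -0.006]
t 6.8333 [459.5 110.5 119.5] F [0.3 0.4 0.2] open 30.6 [ 0.64  0.09 -0.96  1.98  0.08  1.12 -0.39]
```

```bash
python3 -m pendant '[{"gripper":35,"delta_pos":[0,2,12],"twist":[0,0,0]},{"gripper":35,"delta_pos":[0,2,24],"twist":[0,0,0]},{"gripper":35,"delta_pos":[0,2,36],"twist":[0,0,0]},{"gripper":35,"delta_pos":[0,2,46],"twist":[0,0,0]},{"gripper":35,"delta_pos":[0,2,46],"twist":[0,0,0]},{"gripper":35,"delta_pos":[0,2,46],"twist":[0,0,0]}]'; python3 go.py u 0 0 73 75.4
```

```text
time_s: 7.33
position: [461.5, 111.2, 73.6]
tool_rot: [[0.032, 0.999, -0.002], [0.999, -0.032, 0.0], [0.0, -0.002, -1.0]]
ft_force: [-0.1, 0.5, -0.0]
opening: 30.2
gripper_force: 0.0
target [461.6 110.3  73. ] yaw 88.4 delta [-0.9  0.2  0.6] twist [-0.002 -0.    -0.004]
t 7.3333 [461.5 111.2  73.6] F [-0.1  0.5 -0. ] open 30.2 [ 0.6   0.18 -0.95  2.02  0.17  1.03 -0.46]
```

Closing on the wing with a light grip.

```bash
python3 -m pendant '[{"gripper":0,"delta_pos":[-1,0,0],"twist":[0,0,0]},{"gripper":0,"delta_pos":[-1,0,0],"twist":[0,0,0]},{"gripper":0,"delta_pos":[-1,0,0],"twist":[0,0,0]},{"gripper":0,"delta_pos":[-1,0,0],"twist":[0,0,0]},{"gripper":0,"delta_pos":[-1,0,0],"twist":[0,0,0]},{"gripper":0,"delta_pos":[-1,0,0],"twist":[0,0,0]}]' 12; python3 go.py u 0 0 73 0
```

```text
time_s: 7.83
position: [463.3, 109.6, 75.0]
tool_rot: [[0.033, 0.999, 0.002], [0.999, -0.033, -0.0], [-0.0, 0.002, -1.0]]
ft_force: [1.8, 0.2, 0.1]
opening: 9.1
gripper_force: 12.0
target [461.6 110.3  73. ] yaw 13.0 delta [ 0.6 -1.7  2. ] twist [ 2.000e-03 -1.000e-03  1.311e+00]
t 7.8333 [463.3 109.6  75. ] F [1.8 0.2 0.1] open 9.1 [ 0.61  0.17 -0.95  2.02  0.17  1.03 -0.45]
```

```bash
python3 -m pendant '[{"gripper":0,"delta_pos":[0,0,0],"twist":[0,0,0.1]},{"gripper":0,"delta_pos":[0,0,0],"twist":[0,0,0.2]},{"gripper":0,"delta_pos":[0,0,0],"twist":[0,0,0.3]},{"gripper":0,"delta_pos":[0,0,0],"twist":[0,0,0.4]},{"gripper":0,"delta_pos":[0,0,0],"twist":[0,0,0.5]},{"gripper":0,"delta_pos":[0,0,0],"twist":[0,0,0.6]},{"gripper":0,"delta_pos":[0,0,0],"twist":[0,0,0.7]},{"gripper":0,"delta_pos":[0,0,0],"twist":[0,0,0.8]},{"gripper":0,"delta_pos":[0,0,0],"twist":[0,0,0.8]}]'; python3 go.py u 0 0 73 0
```

```text
time_s: 8.58
position: [463.6, 109.5, 75.0]
tool_rot: [[0.742, 0.671, 0.003], [0.671, -0.742, -0.0], [0.002, 0.002, -1.0]]
ft_force: [3.6, -0.9, -1.7]
opening: 9.0
gripper_force: 12.0
target [461.6 110.3  73. ] yaw 13.0 delta [-0.9 -2.   2. ] twist [ 0.001 -0.002  0.508]
t 8.5833 [463.6 109.5  75. ] F [ 3.6 -0.9 -1.7] open 9.0 [ 0.52  0.15 -0.85  2.02  0.14  1.02 -1.23]
```

```bash
python3 -m pendant '[{"gripper":0,"delta_pos":[0,-0.5,0],"twist":[0,0,0.1]},{"gripper":0,"delta_pos":[0,-1,0],"twist":[0,0,0.2]},{"gripper":0,"delta_pos":[-0.5,-1,0],"twist":[0,0,0.3]},{"gripper":0,"delta_pos":[-0.5,-1,0],"twist":[0,0,0.4]},{"gripper":0,"delta_pos":[-0.5,-1,0],"twist":[0,0,0.5]},{"gripper":0,"delta_pos":[-0.5,-1,0],"twist":[0,0,0.51]},{"gripper":0,"delta_pos":[-0.5,-1,0],"twist":[0,0,0.51]},{"gripper":0,"delta_pos":[-0.5,-1,0],"twist":[0,0,0.51]}]'; python3 go.py u 0 0 73 0
```

```text
time_s: 9.25
position: [463.7, 109.3, 75.1]
tool_rot: [[0.974, 0.228, 0.005], [0.228, -0.974, -0.0], [0.005, 0.002, -1.0]]
ft_force: [6.9, -3.2, -4.1]
opening: 9.2
gripper_force: 12.0
target [461.6 110.3  73. ] yaw 13.0 delta [-1.8 -1.5  2.1] twist [ 0.001 -0.005  0.003]
t 9.25 [463.7 109.3  75.1] F [ 6.9 -3.2 -4.1] open 9.2 [ 0.47  0.14 -0.8   2.02  0.12  1.02 -1.73]
```

```bash
python3 -m pendant '[{"gripper":70,"delta_pos":[0,0,0],"twist":[0,0,0]},{"gripper":70,"delta_pos":[0,0,0],"twist":[0,0,0]},{"gripper":70,"delta_pos":[0,0,0],"twist":[0,0,0]},{"gripper":70,"delta_pos":[0,0,0],"twist":[0,0,0]},{"gripper":70,"delta_pos":[0,0,0],"twist":[0,0,0]}]'; python3 go.py u 0 0 66 0
python3 - <<'E'
from h import *
s=snap('side');c=s['frame'][200:330,290:460,::-1]
cv2.imwrite('pics/crop4.png',cv2.resize(c,None,fx=4.5,fy=4.5,interpolation=cv2.INTER_CUBIC))
E
```

```text
time_s: 9.67
position: [460.9, 110.3, 74.4]
tool_rot: [[0.974, 0.227, -0.001], [0.227, -0.974, -0.0], [-0.001, -0.0, -1.0]]
ft_force: [0.6, 0.5, 0.2]
opening: 34.6
gripper_force: 0.0
target [461.6 110.3  66. ] yaw 13.0 delta [0.7 0.2 8.4] twist [-0.     0.001  0.002]
t 9.6667 [460.9 110.3  74.4] F [0.6 0.5 0.2] open 34.6 [ 0.47  0.14 -0.8   2.02  0.12  1.02 -1.73]
```

View pics/crop4.png

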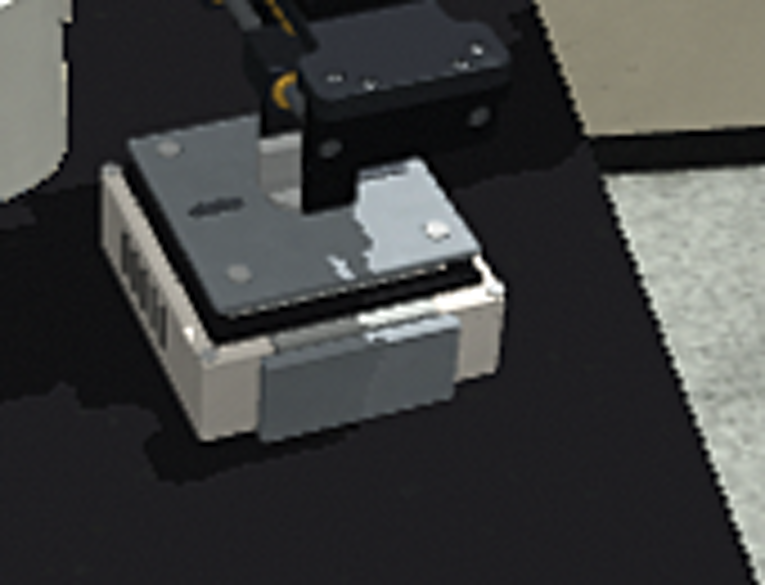

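The flange is flush at about (360,380). The wing stands along the ridges, with its end visible near (280,165), and the cover is up. The fingers are still opening, so I let them reach about 61 mm and then descend.

```bash
python3 -m pendant '[{"gripper":70,"delta_pos":[0,0,0],"twist":[0,0,0]},{"gripper":70,"delta_pos":[0,0,0],"twist":[0,0,0]},{"gripper":70,"delta_pos":[0,0,0],"twist":[0,0,0]},{"gripper":70,"delta_pos":[0,0,0],"twist":[0,0,0]},{"gripper":70,"delta_pos":[0,0,4],"twist":[0,0,0]},{"gripper":70,"delta_pos":[0,0,8],"twist":[0,0,0]},{"gripper":70,"delta_pos":[0,0,8],"twist":[0,0,0]}]'; python3 go.py u 0 0 56 0
```

```text
time_s: 10.3
position: [460.6, 109.9, 65.5]
tool_rot: [[0.974, 0.226, -0.002], [0.226, -0.974, -0.0], [-0.002, -0.0, -1.0]]
ft_force: [0.0, -1.4, -1.3]
opening: 60.9
gripper_force: 0.0
target [461.6 110.3  56. ] yaw 13.0 delta [ 1.1 -0.1  9.5] twist [-0.     0.002  0.001]
t 10.3 [460.6 109.9  65.5] F [ 0.  -1.4 -1.3] open 60.9 [ 0.47  0.16 -0.8   2.03  0.13  1.   -1.74]
```

```bash
python3 -m pendant '[{"gripper":70,"delta_pos":[0,0,2],"twist":[0,0,0]},{"gripper":70,"delta_pos":[0,0,4],"twist":[0,0,0]},{"gripper":70,"delta_pos":[0,0,6],"twist":[0,0,0]},{"gripper":70,"delta_pos":[0,0,8],"twist":[0,0,0]},{"gripper":70,"delta_pos":[0,0,10],"twist":[0,0,0]},{"gripper":70,"delta_pos":[0,0,12],"twist":[0,0,0]},{"gripper":70,"delta_pos":[0,0,12],"twist":[0,0,0]},{"gripper":70,"delta_pos":[0,0,12],"twist":[0,0,0]}]'; python3 go.py u 0 0 56 0
```

```text
time_s: 10.97
position: [461.3, 110.2, 56.2]
tool_rot: [[0.974, 0.226, -0.001], [0.226, -0.974, -0.002], [-0.001, 0.001, -1.0]]
ft_force: [-8.0, -2.2, 19.5]
opening: 60.7
gripper_force: 10.1
target [461.6 110.3  56. ] yaw 13.0 delta [ 0.3 -0.1  0.2] twist [0.001 0.001 0.001]
t 10.9667 [461.3 110.2  56.2] F [-8.  -2.2 19.5] open 60.7 [ 0.46  0.18 -0.79  2.04  0.15  0.99 -1.76]
```

```bash
python3 -m pendant '[{"gripper":70,"delta_pos":[0,0,1],"twist":[0,0,0]},{"gripper":70,"delta_pos":[0,0,1],"twist":[0,0,0]},{"gripper":70,"delta_pos":[0,0,1],"twist":[0,0,0]},{"gripper":70,"delta_pos":[0,0,1],"twist":[0,0,0]},{"gripper":70,"delta_pos":[0,0,1],"twist":[0,0,0]},{"gripper":70,"delta_pos":[0,0,1],"twist":[0,0,0]}]'
python3 - <<'E'
from h import *
from go import U,ex,ey
s=snap('side');P=pts(s);d=P[...,:2]-U;x=d@ex;y=d@ey;z=P[...,2]
c=(abs(x)<52)&(y>25)&(y<54)&(z>50)&(z<70);print('cover z',np.median(z[c]),c.sum())
f=(abs(x)<50)&(y>66)&(y<90)&(z>8)&(z<36);print('flange face y',np.median(y[f]),'x',np.percentile(x[f],[1,99]),'slope',np.polyfit(x[f],y[f],1)[0])
c=s['frame'][200:330,290:460,::-1]
cv2.imwrite('pics/crop5.png',cv2.resize(c,None,fx=4.5,fy=4.5,interpolation=cv2.INTER_CUBIC))
E
```

```text
time_s: 11.47
position: [461.3, 110.2, 56.1]
tool_rot: [[0.974, 0.226, -0.001], [0.226, -0.974, -0.002], [-0.002, 0.002, -1.0]]
ft_force: [-10.3, -2.4, 28.3]
opening: 60.9
gripper_force: 14.2
cover z 54.07329474541473 654
flange face y 71.0889621825836 x [-39.81039019  42.78322499] slope -0.0038698511855012473
```

View pics/crop5.png

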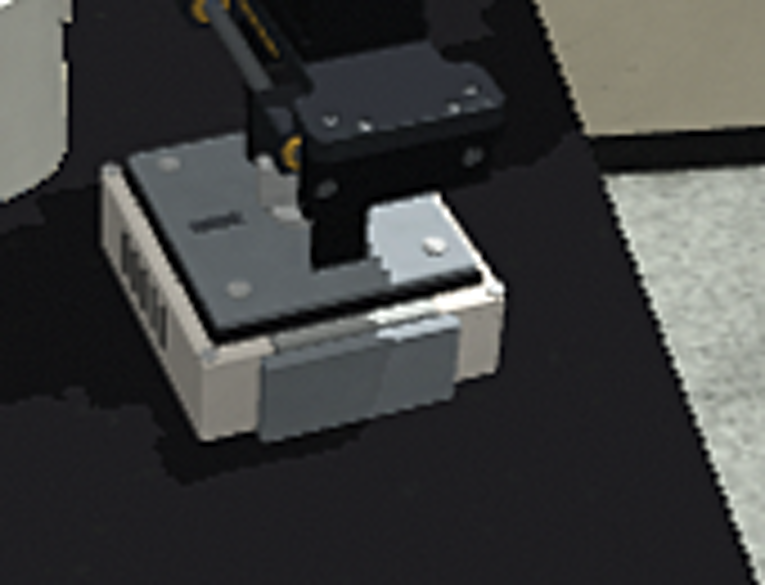

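The cover is fully down with its gap closed (plate edge at about (350,310)). The flange is flush and square at (360,380), the wing is lined up, and the fingers press with about 28 N. Handing in.

```bash
python3 -c "
from station import arm
print(arm.close_job())"
```

```text
the job is handed in; nothing more can be done
None
```

I handed the job in at about 11.5 s with the cartridge home and square, the wing lined up with the ridges, and the cover held fully down at about 28 N; the judge's verdict wasn't shown.

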